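# Hitch the coupler onto the brass ball and latch it

### The job

Pick up the blue hitch coupler by the black grip on its top and lower it over the post with the brass ball (not the plain steel one), all the way down, before letting go: its red latch lever must still be raised then. Once the coupler sits fully home and upright, press the red lever all the way down and leave it latched.

Things in the scene. Friction and masses are not known exactly. Their poses are not given: they have to be found in the camera images.
- coupler_grip (a point): Centre of the black grip fin (46 mm along x, 24 mm along y, the width to grip, 48 mm tall) on the roof of the blue coupler: a loose 0.75 kg square cup 62 x 62 mm, 64 mm tall, open below, cavity 50 x 50 x 56 mm deep. The roof is 24 mm below this point, the rim 88 mm. Axes: z up, x towards the lever side, where two cheeks reach 51 mm from the centre line. Starts upright on the table.
- brass_ball (a point): Centre of the target, a 40 mm brass ball, 46 mm above the table, on a 16 mm stem on a fixed dark steel disc (120 mm across, 12 mm thick). The coupler fits over it at any yaw with 5 mm to spare each side; home, its rim rests on the disc and coupler_grip is 54 mm above this point. An identical post with a steel ball stands elsewhere.
- latch_pad (a point): Middle of the upper face of the press pad (45 mm long, 36 mm wide) at the end of the red latch lever, 63 mm out from its pivot. With the lever down and level this point is 105 mm along the coupler's x from its centre line and 32 mm below coupler_grip. Push straight down, about 95 mm from the centre line: a few N move it, though the first touch can jolt to about 10 N.
- latch (a joint): Angle of the red lever: 0 rad fully raised (pointing up and outwards at about 35 degrees), 0.6 rad fully down (level, latched). Starts between 0 and 0.1. Its pivot runs along the coupler's y, 42 mm along x from the centre line and 42 mm below coupler_grip. Friction only, no spring: it stays where it is left.
Things that resemble listed ones, but are neither listed nor needed, are in the scene too. What is shaped like the part that bears coupler_grip but pink is not meant. Leave any brown look-alike of the part that bears brass_ball alone.

How it is judged:
By the outcome, as a careful person would: the job done as asked, in the order asked, and still so for the second after the job is handed in, with the robot touching nothing.
It also fails if it takes over 48 s, if anything falls off the work surface, if the arm or the gripper's body presses on something with over 40 N, if the wrist force passes 120 N, or if a joint passes its speed limit or range.

### The arm

A 6-joint arm with a two-finger parallel gripper is mounted at the origin on the work surface. World frame = base frame: x ahead of the robot, y to its left, z up, the work surface at z = 0. Lengths are in m, angles in rad, forces in N, time in s.
With the tool pointing down it reaches from about 0.25 to 0.775 m from the base axis. Payload 4 kg.
Tool frame: the origin (TCP) lies on the centre line of the jaws, within the pads' length; the fingertips stand 22 mm ahead of it and the grasp point (between the pads) lies 3 mm ahead of it (bot.tips_ahead is the distance from the TCP to the fingertips, in m); z points along the fingers, y is the line along which they close (so a half turn about z gives the same grasp; the last joint's range is limited). The gripper opens to 94 mm and grips with 3 to 60 N. Pads are 16 mm wide; open, the fingers measure 119 mm over their backs; the gripper's body (75 mm by 177 mm) begins 78 mm behind the grasp point.
Start: joints at [1.011, 0.087, 1.371, -0, 1.684, -0.103], TCP at [0.243, 0.494, 0.228] pointing down, gripper open.
Joint ranges: [-3.1, 3.1], [-0.76, 2.03], [0.27, 2.55], [-1.08, 4.22], [0.17, 2.65], [-2.57, 2.57]. Speed limits (rad/s): [2.79, 2.79, 3.14, 3.14, 3.14, 3.14].

### API

Orientations are given as a rotation vector (axis times angle).
In Python, from cell import bot gives the robot as it stands. The module is installed in compiled form; this text tells all that it offers.
- The arm moves only by the shell command python3 -m pendant 'ROWS' [FORCE]. ROWS is text: rows parted by semicolons, each of 7 numbers parted by spaces: the turn, a rotation vector about the tool's x, y, z in units of 6 degrees (1.0 is 6 degrees), then the shift along the tool's x, y, z in cm, then the finger opening in cm, from 0 to 9.4. In form: rx ry rz tx ty tz jaw; .... A call has 1 to 8 rows; each row is the pose to reach, as a shift and turn from the pose commanded when the call began, along the tool's axes at that moment; what a row does not reach only later rows make up. A row lasts 1/12 s, in which the tool goes at most 41.7 mm and 7.16 degrees, less where a joint would pass 70% of its speed; a pose out of reach is approached as far as the arm can. A call with a gripper value outside its range is refused whole. The fingers move at their own pace and stop on an object; FORCE is the grip in N (left out, the last holds). Time passes only in rows, so rows that repeat a pose let the fingers close. It gives the time, the measured TCP pose, the force, the opening and the grip force at its end, in the units of the state.
- bot.get_obs(): the state, without advancing time (a new reading comes with each control period).
- bot.capture(name): name is "scene" or "top" or "wrist"; returns a dict with "img" (384x512x3 uint8, red, green, blue), "depth" (384x512 float32, m along the optical axis (not along the pixel's ray), 0 where there is no reading), "fx", "fy", "cx", "cy" (pixels), "eye" and "attitude" of the camera in the world; the wrist camera has in their place "mount" (4x4, takes a point from camera to tool coordinates, whose origin is the TCP and whose axes are the flange's). Camera axes: x right, y down, z forward; pixel columns grow to the right and rows downward; lengths in m; the calibration is good to about 2 mm. The wrist camera is an equidistant fisheye: a pixel r from the principal point sees the ray r / f radians off the axis. A picture is of the moment at which its call begins: read the wrist's pose just before it.
- bot.hand_in(): hands the job in; it is judged then, once.
The state is a dict: "time": time; "q": joint angles; "joint_velocities": joint speeds; "joint_efforts": joint torques, N m; "position": TCP position; "orientation": TCP orientation; "contact_force": force on the tool from outside, world axes, zero at the start; "moment": the same for the moment, N m; "gripper_width": finger opening in m; "grasp_force": force on a finger pad.
Only numpy, scipy, OpenCV 4.12 (cv2) and the standard library are available. Lean on these libraries where they do the work, as an engineer would, in place of code of your own. Each camera call takes 0.05 s, during which the arm holds its last target. There are 200 camera calls.

## Working session

There is one attempt and no reset: what is moved stays moved. The work goes in short steps, Python scripts to look and compute and a shell command to move; the robot and the scene stay as the last step left them, time stands still between calls to the robot, and variables do not carry over. Pictures are saved under pics/ and viewed, at most 10 in all, crops included, and the job is handed in when it is done.

```bash
mkdir -p pics; cat > h.py <<'E'
import numpy as np,cv2
from scipy.spatial.transform import Rotation as R
from cell import bot
def cap(n):
    c=bot.capture(n); np.savez(f'{n}.npz',**c); cv2.imwrite(f'pics/{n}_{bot.get_obs()["time"]:.2f}.png',c['img'][:,:,::-1]); return c
def att(a):
    a=np.asarray(a,float)
    return a if a.shape==(3,3) else (R.from_rotvec(a).as_matrix() if a.size==3 else R.from_quat(a).as_matrix())
def cloud(c):
    v,u=np.mgrid[:384,:512]; d=c['depth']
    P=np.stack([(u-c['cx'])/c['fx']*d,(v-c['cy'])/c['fy']*d,d],-1)
    return P@att(c['attitude']).T+c['eye']
def togo(p,rv):
    "tool-frame cm & 6deg units from present measured pose to TCP p, rotvec rv"
    o=bot.get_obs();A=R.from_rotvec(o['orientation'])
    return np.round((A.inv()*R.from_rotvec(rv)).as_rotvec()/np.radians(6),2),np.round(A.inv().apply(np.array(p)-o['position'])*100,2)
E
python3 - <<'E'
from h import *
o=bot.get_obs();print(o['time'],o['position'],o['orientation'],o['gripper_width'],o['contact_force'])
for n in('top','scene'):
    c=cap(n);print(n,c['eye'],c['attitude'],c['fx'],c['cx'],c['cy'])
import os;print(os.listdir('pics'))
a,b=[cv2.imread('pics/'+f) for f in sorted(os.listdir('pics'))]
cv2.imwrite('pics/a.png',cv2.resize(a,(800,600)));cv2.imwrite('pics/b.png',cv2.resize(b,(800,600)))
E
```

```text
0.0 [0.24232566 0.49318744 0.2263133 ] [-0.71111944 -3.05932442  0.0032606 ] 0.09406732019394196 [ 0.35375622  0.12837363 -0.64804428]
top [0.31574717 0.07076671 1.12619039] [-2.15473667  2.1359434  -0.20421111] 494.90610615981484 245.89110401746802 189.72241878753752
scene [ 0.78746284 -0.36722374  0.85098375] [-2.43707592 -0.77860822  0.23877854] 397.9767119567446 257.9222709520096 195.69226165520266
['scene_0.10.png', 'top_0.05.png']
```

View pics/a.png

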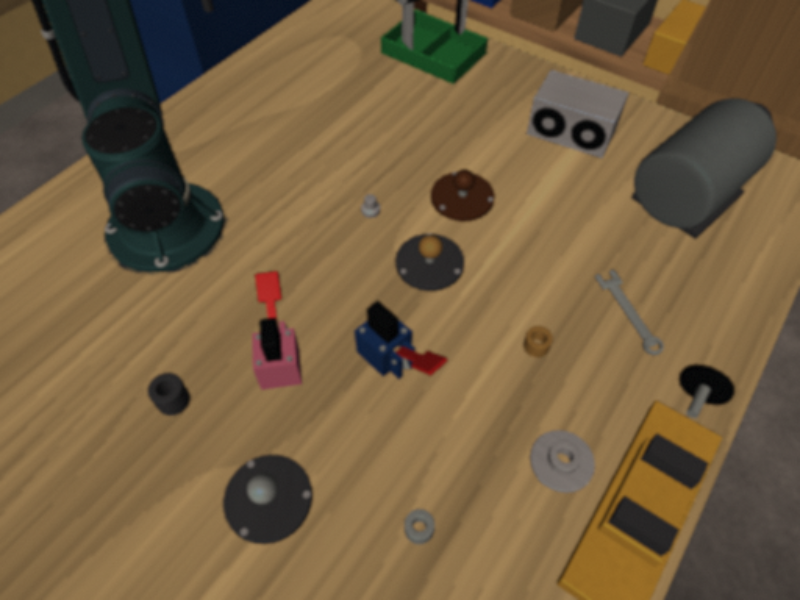

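View pics/b.png

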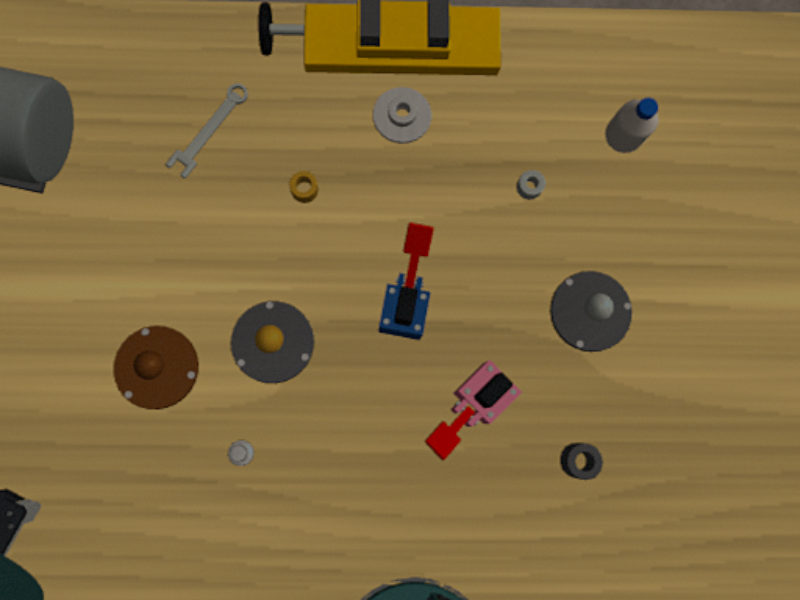

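Picture b (top, 800x600): couplers are blue (405,305), which is mine, and pink (490,390), not meant. Posts are brass ball on a dark disc (271,339), which is the target, brown (148,364) and steel (600,306), both to leave. The blue lever points up in the image. Next I measure and check one close crop.

```bash
python3 - <<'E'
from h import *
c=dict(np.load('top.npz'));P=cloud(c);im=c['img'].astype(int);hsv=cv2.cvtColor(c['img'],cv2.COLOR_RGB2HSV)
def box(u0,u1,v0,v1):
    m=np.zeros((384,512),bool);m[int(v0/1.5625):int(v1/1.5625),int(u0/1.5625):int(u1/1.5625)]=1;return m
ok=c['depth']>0
cp=box(370,445,215,345)&ok
grip=cp&(P[...,2]>.095)&(im.max(-1)<60)
g=P[grip];print('grip',len(g),np.median(g[:,2]),(g[:,:2].max(0)+g[:,:2].min(0))/2,g.mean(0))
r=cv2.minAreaRect((g[:,:2]*1000).astype(np.float32));print(r)
red=cp&(hsv[...,1]>150)&((hsv[...,0]<8)|(hsv[...,0]>172));
q=P[red];print('lever',len(q),q.mean(0),q[:,2].min(),q[:,2].max())
pad=q[q[:,0]>np.percentile(q[:,0],45)];print('pad',pad.mean(0))
blue=cp&(abs(hsv[...,0].astype(int)-112)<15)&(hsv[...,1]>120)&(P[...,2]>.055);b=P[blue];print('blue',cv2.minAreaRect((b[:,:2]*1000).astype(np.float32)),np.median(b[:,2]))
d=box(215,330,290,395)&ok
D=P[d&(abs(P[...,2]-.012)<.005)];e=cv2.minEnclosingCircle((D[:,:2]*1000).astype(np.float32));print('disc',e,np.median(D[:,2]))
B=P[d&(P[...,2]>.045)];A=np.c_[2*B,np.ones(len(B))];s=np.linalg.lstsq(A,(B**2).sum(1),rcond=None)[0];print('ball',s[:3],np.sqrt(s[3]+s[:3]@s[:3]),B[:,2].max())
im=c['img'][125:260,130:300,::-1];cv2.imwrite('pics/c.png',cv2.resize(im,None,fx=4,fy=4,interpolation=cv2.INTER_CUBIC))
o=bot.get_obs();print(R.from_rotvec(o['orientation']).as_matrix().round(2))
E
```

```text
grip 254 0.11264067794028454 [0.47706397 0.01989043] [0.47572695 0.0193708  0.11221669]
((477.6659851074219, 19.1650333404541), (23.9871826171875, 46.50161361694336), 79.9139175415039)
lever 423 [0.55703029 0.00356211 0.08669648] -0.00023778662809603723 0.11659945928162463
pad [0.57385274 0.00106318 0.09562687]
blue ((486.39239501953125, 16.40785026550293), (59.57514572143555, 80.69725036621094), 79.76290893554688) 0.06496787479934629
disc ((429.19451904296875, 211.80238342285156), 84.36698150634766) 0.012929569332837287
ball [0.43626204 0.20775002 0.04904353] 0.018611855236590848 0.07009520093740051
[[-0.9   0.44 -0.  ]
 [ 0.44  0.9  -0.  ]
 [ 0.   -0.   -1.  ]]
```

View pics/c.png

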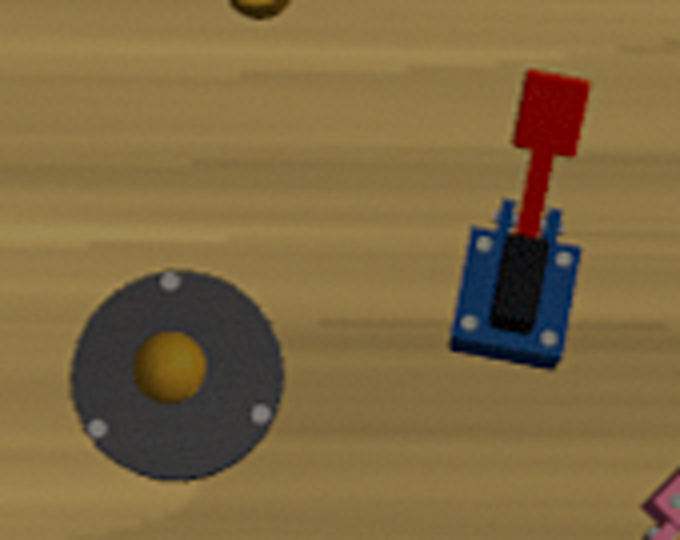

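The crop confirms the blue coupler (lever pointing up, towards world +x) and the brass ball at crop (170,367). Grip is about (0.4775, 0.019), coupler yaw about -10°.

```bash
python3 - <<'E'
from h import *
y=np.radians(79.9);Y=np.array([np.cos(y),np.sin(y),0]);Z=np.array([0,0,-1.]);M=np.c_[np.cross(Y,Z),Y,Z]
rv=R.from_matrix(M).as_rotvec();print(rv,M[:,0])
print(togo([.4775,.0192,.21],rv))
# scene camera second estimate
c=dict(np.load('scene.npz'));P=cloud(c);im=c['img'].astype(int);ok=c['depth']>0
m=np.zeros((384,512),bool);m[185:225,225:275]=1
g=P[m&ok&(im.max(-1)<50)&(P[...,2]>.1)];print('grip',len(g),cv2.minAreaRect((g[:,:2]*1000).astype(np.float32)),np.percentile(g[:,2],90))
m[:]=0;m[145:185,255:300]=1
B=P[m&ok&(P[...,2]>.04)];A=np.c_[2*B,np.ones(len(B))];s=np.linalg.lstsq(A,(B**2).sum(1),rcond=None)[0];print('ball',s[:3],np.sqrt(s[3]+s[:3]@s[:3]),B[:,2].max())
for n,(u0,u1,v0,v1) in dict(top=(135,205,185,250),scene=(245,305,145,190)).items():
    c=dict(np.load(n+'.npz'));P=cloud(c);m[:]=0;m[v0:v1,u0:u1]=1
    D=P[m&(abs(P[...,2]-.012)<.004)&(c['img'].max(-1)<90)];print(n,'disc',len(D),(np.percentile(D[:,:2],99.5,axis=0)+np.percentile(D[:,:2],.5,axis=0))/2,np.ptp(D[:,:2],axis=0))
E
```

```text
[0.27653886 3.12939781 0.        ] [-0.98450318  0.17536673  0.        ]
(array([-0.02, -0.  , -2.68]), array([-42.01, -32.17,   1.7 ]))
grip 216 ((478.77783203125, 16.198829650878906), (22.600542068481445, 43.222347259521484), 81.04821014404297) 0.11504203347546399
ball [0.43545133 0.20624187 0.04954314] 0.0188412959000096 0.06922209232149934
top disc 1683 [0.43488823 0.20711488] [0.1159803  0.11722681]
scene disc 904 [0.43804652 0.20526141] [0.11579207 0.11800686]
```

```bash
python3 -m pendant '0 0 -1 -3 -2.3 0 9.4; 0 0 -2 -6 -4.6 0 9.4; 0 0 -2.7 -9 -6.9 0 9.4; 0 0 -2.7 -12 -9.2 0 9.4; 0 0 -2.7 -15 -11.5 0 9.4; 0 0 -2.7 -18 -13.8 0 9.4; 0 0 -2.7 -21 -16.1 0 9.4; 0 0 -2.7 -24 -18.4 0 9.4'; python3 -c "
from h import *
print(togo([.4775,.0192,.21],[.2765,3.1294,0]))"
```

```text
time: 0.77
position: [0.3769, 0.2209, 0.2271]
orientation: [-0.272, -3.129, 0.0]
contact_force: [0.8, 0.5, -0.9]
gripper_width: 0.0935
grasp_force: 0.0
(array([-0.  , -0.  ,  0.02]), array([-13.39, -18.12,   1.71]))
```

```bash
python3 -m pendant '0 0 0 -2.4 -3 0.3 9.4; 0 0 0 -4.8 -6 0.6 9.4; 0 0 0 -7.2 -9 0.9 9.4; 0 0 0 -9.6 -12 1.2 9.4; 0 0 0 -12 -15 1.5 9.4; 0 0 0 -13.4 -18.1 1.7 9.4; 0 0 0 -13.4 -18.1 1.7 9.4; 0 0 0 -13.4 -18.1 1.7 9.4'; python3 - <<'E'
from h import *
print(togo([.4775,.0192,.21],[.2765,3.1294,0]))
o=bot.get_obs();c=cap('wrist');f=c['fx'];print(f,c['cx'],c['cy'],c['mount'].round(3))
d=c['depth'];v,u=np.mgrid[:384,:512];x=u-c['cx'];y=v-c['cy'];r=np.hypot(x,y)+1e-9;t=r/f
D=np.stack([np.sin(t)*x/r,np.sin(t)*y/r,np.cos(t)],-1)
P=D/np.maximum(D[...,2:],.05)*d[...,None]
M=c['mount'];P=P@M[:3,:3].T+M[:3,3]
P=R.from_rotvec(o['orientation']).apply(P.reshape(-1,3)).reshape(P.shape)+o['position']
m=(d>0)&(abs(P[...,0]-.48)<.06)&(abs(P[...,1]-.02)<.06)&(P[...,2]>.105)&(P[...,2]<.12)&(c['img'].max(-1)<60)
g=P[m];print(len(g),cv2.minAreaRect((g[:,:2]*1000).astype(np.float32)) if len(g) else 0,np.median(g[:,2]))
img=c['img'][:,:,::-1].copy();cv2.imwrite('pics/d.png',cv2.resize(img,(800,600)))
E
```

```text
time: 1.43
position: [0.4773, 0.0198, 0.2095]
orientation: [-0.279, -3.127, -0.001]
contact_force: [-0.2, -0.4, -0.3]
gripper_width: 0.0943
grasp_force: 0.0
(array([ 0.  , -0.02, -0.02]), array([-0.03, -0.05, -0.05]))
297.3186396354542 253.49651720193816 193.7435606135883 [[ 0.    -0.966 -0.259  0.075]
 [ 1.     0.     0.    -0.   ]
 [-0.    -0.259  0.966 -0.157]
 [ 0.     0.     0.     1.   ]]
1327 ((476.1517333984375, 17.431610107421875), (23.963905334472656, 45.45914077758789), 79.40623474121094) 0.11188960922787318
```

View pics/d.png

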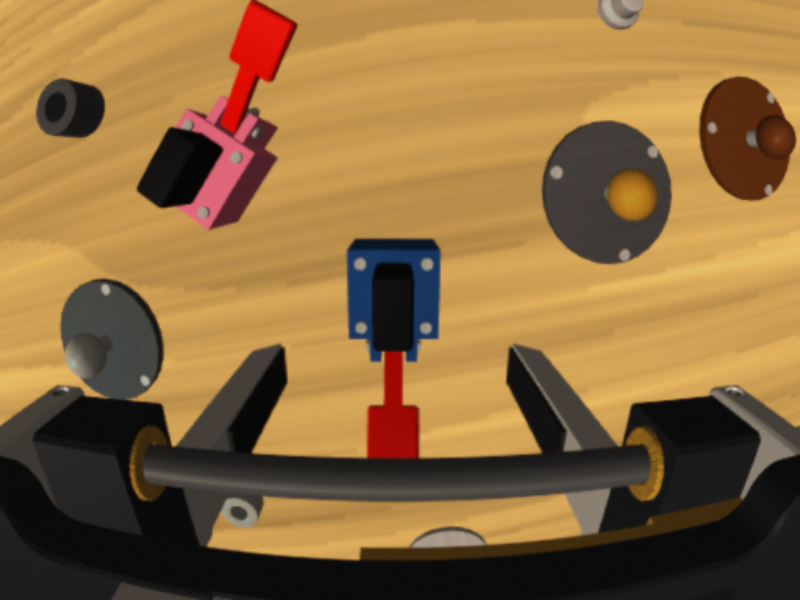

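The wrist picture shows the blue coupler centred between the jaws at (393,305), lever towards the gripper's rear side. The wrist measurement puts the grip at (0.476, 0.017), consistent with the others. Descend.

```bash
python3 -m pendant '0 0 0 0 -0.15 2.5 9.4; 0 0 0 0 -0.15 5 9.4; 0 0 0 0 -0.15 7.5 9.4; 0 0 0 0 -0.15 9.5 9.4; 0 0 0 0 -0.15 11 9.4; 0 0 0 0 -0.15 11.7 9.4; 0 0 0 0 -0.15 11.7 9.4; 0 0 0 0 -0.15 11.7 9.4' 40; python3 -m pendant '0 0 0 0 0 0 5; 0 0 0 0 0 0 3; 0 0 0 0 0 0 2; 0 0 0 0 0 0 1.5; 0 0 0 0 0 0 1.5; 0 0 0 0 0 0 1.5; 0 0 0 0 0 0 1.5; 0 0 0 0 0 0 1.5' 40
```

```text
time: 2.15
position: [0.4773, 0.0206, 0.094]
orientation: [0.271, 3.129, 0.0]
contact_force: [0.0, 0.3, 0.7]
gripper_width: 0.0938
grasp_force: 0.0
time: 2.82
position: [0.4772, 0.0196, 0.0935]
orientation: [-0.273, -3.13, -0.0]
contact_force: [0.1, -0.4, -0.2]
gripper_width: 0.044
grasp_force: 0.0
```

```bash
python3 -m pendant '0 0 0 0 0 0 1.5; 0 0 0 0 0 0 1.5; 0 0 0 0 0 0 1.5; 0 0 0 0 0 0 1.5; 0 0 0 0 0 0 1.5; 0 0 0 0 0 0 1.5; 0 0 0 0 0 0 1.5; 0 0 0 0 0 0 1.5' 45
```

```text
time: 3.48
position: [0.4771, 0.0189, 0.0935]
orientation: [-0.274, -3.13, 0.002]
contact_force: [-1.5, -5.0, 0.3]
gripper_width: 0.0237
grasp_force: 45.0
```

```bash
python3 -m pendant '0 0 0 0 0 -0.7 1.5; 0 0 0 0 0 -2 1.5; 0 0 0 0 0 -4 1.5; 0 0 0 0 0 -6 1.5; 0 0 0 0 0 -8 1.5; 0 0 0 0 0 -10 1.5; 0 0 0 0 0 -11 1.5; 0 0 0 0 0 -11 1.5'; python3 - <<'E'
from h import *
print(togo([.436,.2065,.204],[.2765,3.1294,0]))
E
```

```text
time: 4.15
position: [0.4781, 0.0206, 0.205]
orientation: [0.271, 3.127, 0.003]
contact_force: [0.8, 0.0, -7.1]
gripper_width: 0.0242
grasp_force: 45.0
(array([0.02, 0.03, 0.03]), array([ 7.35, 17.59,  0.12]))
```

```bash
python3 -m pendant '0 0 0 0.5 1.2 0 1.5; 0 0 0 1.5 3.6 0 1.5; 0 0 0 2.6 6.2 0 1.5; 0 0 0 3.8 9 0 1.5; 0 0 0 5 12 0 1.5; 0 0 0 6.2 14.8 0 1.5; 0 0 0 7 16.7 0 1.5; 0 0 0 7.35 17.6 0 1.5'; python3 -m pendant '0 0 0 0 0 0 1.5; 0 0 0 0 0 0 1.5; 0 0 0 0 0 0 1.5'; python3 - <<'E'
from h import *
c=cap('scene');o=bot.get_obs();P=cloud(c);hsv=cv2.cvtColor(c['img'],cv2.COLOR_RGB2HSV)
print(o['position'],togo([.436,.2065,.204],[.2765,3.1294,0]))
X=np.array([np.cos(np.radians(-10.1)),np.sin(np.radians(-10.1))]);Yv=np.array([-X[1],X[0]])
blue=(abs(hsv[...,0].astype(int)-112)<15)&(hsv[...,1]>110)&(c['depth']>0)&(np.hypot(P[...,0]-.436,P[...,1]-.2065)<.09)&(P[...,2]>.08)
b=P[blue];d=b[:,:2]-[.436,.2065]
print(len(b),'x',np.percentile(d@X,[1,50,99]),'y',np.percentile(d@Yv,[1,50,99]),'z',np.percentile(b[:,2],[1,99]))
cv2.imwrite('pics/e.png',cv2.resize(c['img'][60:230,190:390,::-1],None,fx=3.5,fy=3.5,interpolation=cv2.INTER_CUBIC))
E
```

```text
time: 4.82
position: [0.4328, 0.2087, 0.2007]
orientation: [-0.267, -3.124, -0.002]
contact_force: [0.2, -0.9, -8.3]
gripper_width: 0.0238
grasp_force: 45.0
time: 5.07
position: [0.4352, 0.2047, 0.2024]
orientation: [-0.274, -3.128, 0.002]
contact_force: [0.2, 0.3, -7.0]
gripper_width: 0.0236
grasp_force: 45.0
[0.43537627 0.20460685 0.20274912] (array([-0.01, -0.01,  0.01]), array([-0.03,  0.2 , -0.13]))
714 x [-0.02377602  0.02121671  0.05010783] y [-0.03421216 -0.02618064  0.02409585] z [0.11568128 0.35280753]
```

View pics/e.png

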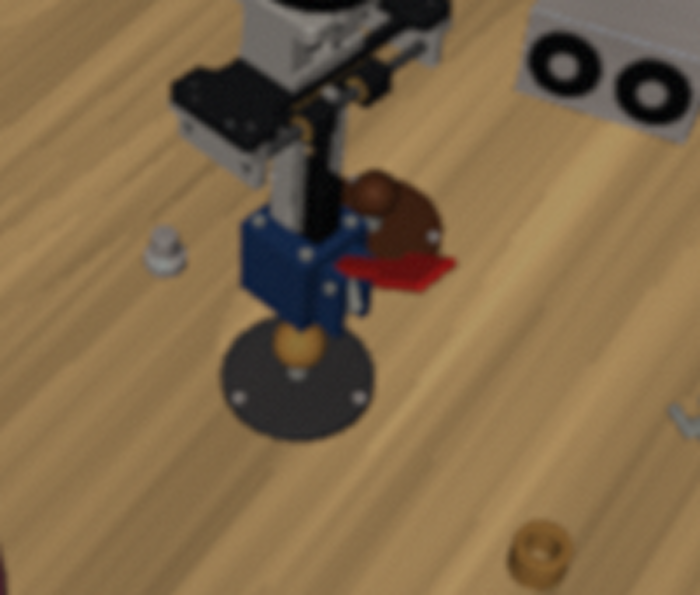

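The coupler hangs upright over the brass ball at crop (298,345) with the lever still raised. TCP is 2 mm short in y, so I correct that and descend in stages.

```bash
python3 -m pendant '0 0 0 0 0.2 0 1.5; 0 0 0 0 0.2 1.5 1.5; 0 0 0 0 0.2 3 1.5; 0 0 0 0 0.2 4 1.5; 0 0 0 0 0.2 5 1.5; 0 0 0 0 0.2 6 1.5; 0 0 0 0 0.2 6.5 1.5; 0 0 0 0 0.2 6.5 1.5'
```

```text
time: 5.78
position: [0.4348, 0.2073, 0.1368]
orientation: [-0.273, -3.127, 0.002]
contact_force: [-0.2, 0.5, -9.0]
gripper_width: 0.0235
grasp_force: 45.0
```

```bash
python3 -m pendant '0 0 0 0 0 1 1.5; 0 0 0 0 0 1.8 1.5; 0 0 0 0 0 2.3 1.5; 0 0 0 0 0 2.6 1.5; 0 0 0 0 0 2.8 1.5; 0 0 0 0 0 3 1.5; 0 0 0 0 0 3 1.5; 0 0 0 0 0 3 1.5'
```

```text
time: 6.45
position: [0.4358, 0.2078, 0.1087]
orientation: [0.273, 3.129, 0.0]
contact_force: [-0.3, 0.2, -8.2]
gripper_width: 0.0236
grasp_force: 45.0
```

Still hanging freely; go on in small steps until the weight comes off.

```bash
python3 -m pendant '0 0 0 0 0 0.1 1.5; 0 0 0 0 0 0.2 1.5; 0 0 0 0 0 0.3 1.5; 0 0 0 0 0 0.3 1.5'; python3 -m pendant '0 0 0 0 0 0.05 1.5; 0 0 0 0 0 0.1 1.5; 0 0 0 0 0 0.1 1.5'
```

```text
time: 6.78
position: [0.4357, 0.2077, 0.1056]
orientation: [0.273, 3.129, 0.0]
contact_force: [0.9, 0.7, -7.5]
gripper_width: 0.024
grasp_force: 45.0
time: 7.03
position: [0.4358, 0.2078, 0.1055]
orientation: [0.273, 3.129, 0.0]
contact_force: [-1.5, -1.0, -1.4]
gripper_width: 0.024
grasp_force: 45.0
```

```bash
python3 -m pendant '0 0 0 0 0 0.05 1.5; 0 0 0 0 0 0.1 1.5; 0 0 0 0 0 0.1 1.5; 0 0 0 0 0 0.1 1.5'; python3 - <<'E'
from h import *
c=cap('scene');P=cloud(c);hsv=cv2.cvtColor(c['img'],cv2.COLOR_RGB2HSV)
blue=(abs(hsv[...,0].astype(int)-112)<15)&(hsv[...,1]>110)&(c['depth']>0)&(np.hypot(P[...,0]-.436,P[...,1]-.2065)<.07)&(P[...,2]<.11)
b=P[blue];print(np.percentile(b[:,2],[1,50,95]))
cv2.imwrite('pics/f.png',cv2.resize(c['img'][90:220,200:370,::-1],None,fx=4,fy=4,interpolation=cv2.INTER_CUBIC))
E
```

```text
time: 7.37
position: [0.4358, 0.2078, 0.1054]
orientation: [0.273, 3.129, 0.001]
contact_force: [-5.2, -2.1, 4.1]
gripper_width: 0.0241
grasp_force: 45.0
[0.01662672 0.06004852 0.07984719]
```

View pics/f.png

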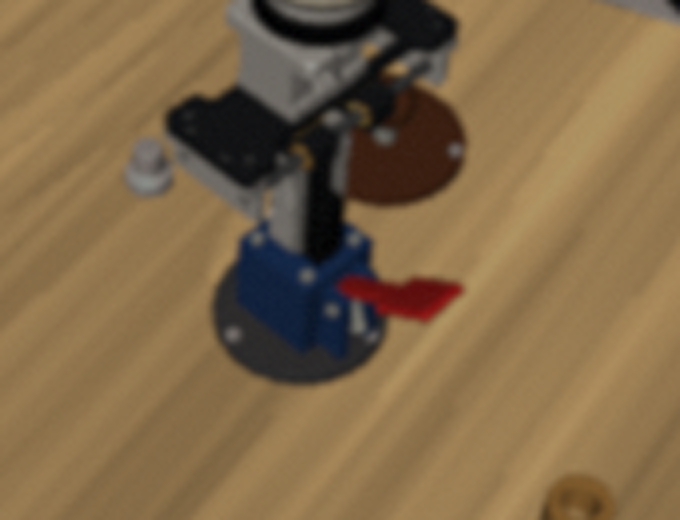

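The picture shows the coupler seated on the dark disc at (300,300), upright, lever still raised at (400,295), and contact has taken up its weight. Release and retreat.

```bash
python3 -m pendant '0 0 0 0 0 -0.1 2.6; 0 0 0 0 0 -0.1 4; 0 0 0 0 0 -0.1 5; 0 0 0 0 0 -0.1 6; 0 0 0 0 0 -0.1 6; 0 0 0 0 0 -0.1 6; 0 0 0 0 0 -0.1 6; 0 0 0 0 0 -0.1 6'; python3 -m pendant '0 0 0 0 0 -1 6; 0 0 0 0 0 -3 6; 0 0 0 0 0 -5 6; 0 0 0 0 0 -7 6; 0 0 0 0 0 -9 5; 0 0 0 0 0 -10 4; 0 0 0 0 0 -10 3;0 0 0 0 0 -10 0'; python3 - <<'E'
from h import *
c=cap('scene');P=cloud(c);hsv=cv2.cvtColor(c['img'],cv2.COLOR_RGB2HSV);im=c['img'].astype(int)
near=(c['depth']>0)&(np.hypot(P[...,0]-.436,P[...,1]-.2065)<.16)&(P[...,2]<.15)&(P[...,2]>.02)
b=P[near&(abs(hsv[...,0].astype(int)-112)<15)&(hsv[...,1]>110)];print('blue',np.percentile(b[:,2],[1,50,95,99]))
g=P[near&(im.max(-1)<50)&(P[...,2]>.117)&(np.hypot(P[...,0]-.436,P[...,1]-.2065)<.04)];print('grip',len(g),cv2.minAreaRect((g[:,:2]*1000).astype(np.float32)),np.median(g[:,2]))
r=P[near&(hsv[...,1]>150)&((hsv[...,0]<8)|(hsv[...,0]>172))];print('red',len(r),r.min(0),r.max(0))
u=np.array([np.cos(np.radians(-10.1)),np.sin(np.radians(-10.1))]);s=(r[:,:2]-[.436,.2065])@u
for a in(.07,.08,.09,.1,.11,.12):
    k=abs(s-a)<.005;print(a,k.sum(),np.median(r[k],0) if k.any() else'')
cv2.imwrite('pics/g.png',cv2.resize(c['img'][90:220,200:370,::-1],None,fx=4,fy=4,interpolation=cv2.INTER_CUBIC))
E
```

```text
time: 8.08
position: [0.4357, 0.2077, 0.1044]
orientation: [0.273, 3.13, 0.0]
contact_force: [0.5, 0.3, -0.2]
gripper_width: 0.0602
grasp_force: 0.0
time: 8.75
position: [0.4358, 0.2078, 0.2049]
orientation: [0.273, 3.129, 0.001]
contact_force: [-0.4, 0.2, -0.5]
gripper_width: 0.0366
grasp_force: 0.0
blue [0.02168099 0.06517232 0.08176025 0.09149259]
grip 152 ((438.45904541015625, 206.5282745361328), (24.95559310913086, 41.4127197265625), 80.25911712646484) 0.12540046518866305
red 209 [0.45390639 0.17047246 0.05231803] [0.54989155 0.21454218 0.12704455]
0.07 17 [0.50321448 0.19098436 0.09083628]
0.08 31 [0.51500744 0.18619292 0.09806043]
0.09 36 [0.52458609 0.18598848 0.10449848]
0.1 34 [0.53420293 0.18518104 0.11073605]
0.11 45 [0.5447722  0.186204   0.11636795]
0.12 0
```

View pics/g.png

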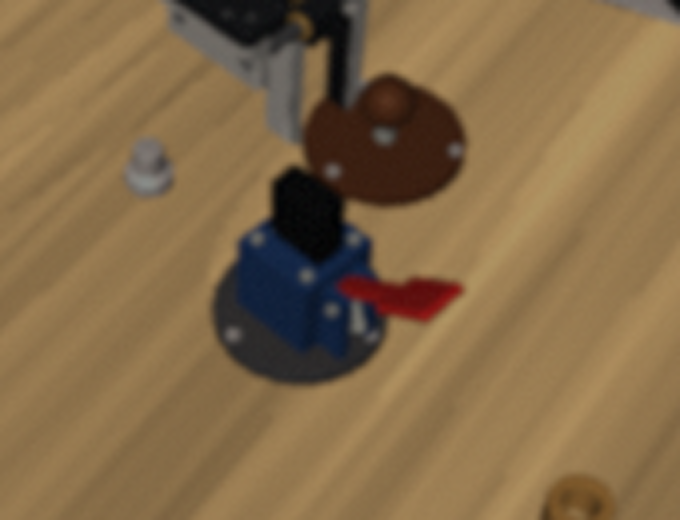

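The coupler is upright and home (grip top z 0.125, as expected), with the lever raised at (400,295). Next I move over the pad with the fingers closed.

```bash
python3 -m pendant '0 0 0 -1.5 0 0 0; 0 0 0 -4 0 0 0; 0 0 0 -6.5 0 0 0; 0 0 0 -8.5 0 0 0; 0 0 0 -9.6 0 1.5 0; 0 0 0 -9.6 0 3.5 0; 0 0 0 -9.6 0 5.5 0; 0 0 0 -9.6 0 6.2 0'; python3 -m pendant '0 0 0 0 0 0 0; 0 0 0 0 0 0 0; 0 0 0 0 0 0 0'
```

```text
time: 9.47
position: [0.5276, 0.1902, 0.1367]
orientation: [-0.273, -3.121, 0.005]
contact_force: [-0.5, -1.0, -0.9]
gripper_width: 0.0004
grasp_force: 0.0
time: 9.72
position: [0.5306, 0.1913, 0.1435]
orientation: [0.273, 3.128, 0.001]
contact_force: [1.1, -0.2, 1.1]
gripper_width: 0.0004
grasp_force: 0.0
```

```bash
for i in 1; do python3 -m pendant '0 0 0 0 0 0.4 0; 0 0 0 0 0 0.8 0; 0 0 0 0 0 1.2 0; 0 0 0 0 0 1.5 0; 0 0 0 0 0 1.8 0; 0 0 0 0 0 2.1 0; 0 0 0 0 0 2.4 0; 0 0 0 0 0 2.7 0'; done; python3 -m pendant '0 0 0 0 0 0.3 0; 0 0 0 0 0 0.6 0; 0 0 0 0 0 0.9 0; 0 0 0 0 0 1.2 0; 0 0 0 0 0 1.5 0; 0 0 0 0 0 1.8 0; 0 0 0 0 0 2 0; 0 0 0 0 0 2 0'
```

```text
time: 10.38
position: [0.5302, 0.1911, 0.1152]
orientation: [0.273, 3.13, 0.0]
contact_force: [0.5, -0.1, 0.8]
gripper_width: 0.0003
grasp_force: 0.2
time: 11.05
position: [0.5298, 0.191, 0.0948]
orientation: [-0.273, -3.129, 0.0]
contact_force: [-0.4, 0.4, -0.1]
gripper_width: 0.0004
grasp_force: 0.0
```

```bash
python3 -m pendant '0 0 0 0 0 0.1 0; 0 0 0 0 0 0.2 0; 0 0 0 0 0 0.3 0; 0 0 0 0 0 0.3 0'; python3 -m pendant '0 0 0 0 0 0.05 0; 0 0 0 0 0 0.1 0; 0 0 0 0 0 0.1 0';python3 -m pendant '0 0 0 0 0 0.05 0; 0 0 0 0 0 0.1 0; 0 0 0 0 0 0.1 0'; python3 - <<'E'
from h import *
c=cap('scene');P=cloud(c);hsv=cv2.cvtColor(c['img'],cv2.COLOR_RGB2HSV)
near=(c['depth']>0)&(np.hypot(P[...,0]-.436,P[...,1]-.2065)<.16)&(P[...,2]<.15)&(P[...,2]>.02)
r=P[near&(hsv[...,1]>150)&((hsv[...,0]<8)|(hsv[...,0]>172))]
u=np.array([np.cos(np.radians(-10.1)),np.sin(np.radians(-10.1))]);s=(r[:,:2]-[.436,.2065])@u
for a in(.08,.09,.1,.11,.12):
    k=abs(s-a)<.005;print(a,k.sum(),np.median(r[k],0) if k.any() else'')
cv2.imwrite('pics/h.png',cv2.resize(c['img'][90:220,200:370,::-1],None,fx=4,fy=4,interpolation=cv2.INTER_CUBIC))
E
```

```text
time: 11.38
position: [0.5302, 0.1911, 0.0924]
orientation: [0.273, 3.13, 0.0]
contact_force: [-0.4, -0.2, 1.0]
gripper_width: 0.0006
grasp_force: 0.1
time: 11.63
position: [0.5303, 0.1911, 0.0915]
orientation: [0.273, 3.129, 0.0]
contact_force: [0.5, -0.0, -0.1]
gripper_width: 0.0004
grasp_force: 0.1
time: 11.88
position: [0.5302, 0.1911, 0.0904]
orientation: [0.273, 3.13, 0.0]
contact_force: [0.1, 0.3, 0.2]
gripper_width: 0.0005
grasp_force: 0.2
0.08 1 [0.5184209  0.18599632 0.06564141]
0.09 9 [0.52413981 0.1797005  0.07007558]
0.1 20 [0.5322723  0.17731673 0.07041867]
0.11 48 [0.54421989 0.18538752 0.06975607]
0.12 46 [0.55430492 0.18498009 0.06997278]
```

View pics/h.png

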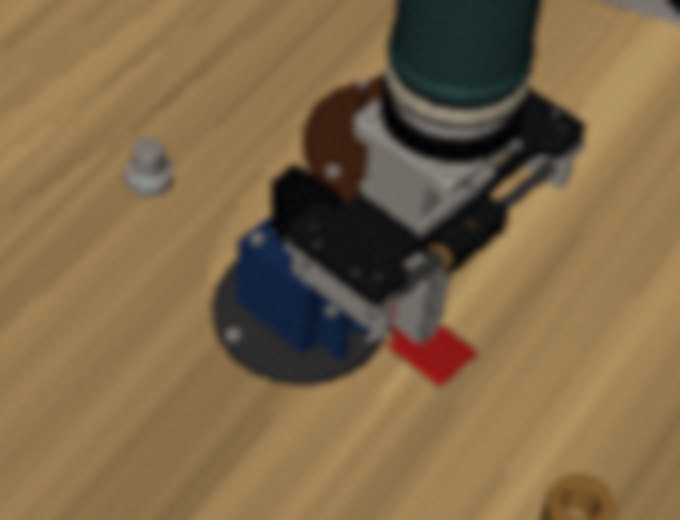

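The lever at (435,350) is now almost level, pad z about 0.07. I keep pressing in half-millimetre steps until the stop resists.

```bash
python3 -m pendant '0 0 0 0 0 0.05 0; 0 0 0 0 0 0.1 0; 0 0 0 0 0 0.1 0'|grep -E "posi|cont";python3 -m pendant '0 0 0 0 0 0.05 0; 0 0 0 0 0 0.1 0; 0 0 0 0 0 0.1 0'|grep -E "posi|cont"
```

```text
position: [0.5303, 0.1911, 0.0901]
contact_force: [-1.7, -0.8, 4.4]
position: [0.5308, 0.1911, 0.0897]
contact_force: [-1.1, -0.8, 6.5]
```

The stop is reached (6.5 N). Retreat and check.

```bash
python3 -m pendant '0 0 0 0 0 -0.3 0; 0 0 0 0 0 -1.5 0; 0 0 0 0 0 -3.5 0; 0 0 0 0 0 -6 0; 0 0 0 0 0 -9 0; 0 0 0 -3 0 -12 0; 0 0 0 -6 0 -14 0; 0 0 0 -8 0 -15 0'; python3 - <<'E'
from h import *
for n in('scene','top'):
    c=cap(n);P=cloud(c);hsv=cv2.cvtColor(c['img'],cv2.COLOR_RGB2HSV)
    near=(c['depth']>0)&(np.hypot(P[...,0]-.436,P[...,1]-.2065)<.16)&(P[...,2]<.15)&(P[...,2]>.02)
    r=P[near&(hsv[...,1]>150)&((hsv[...,0]<8)|(hsv[...,0]>172))]
    u=np.array([np.cos(np.radians(-10.1)),np.sin(np.radians(-10.1))]);s=(r[:,:2]-[.436,.2065])@u
    for a in(.08,.09,.1,.11,.12):
        k=abs(s-a)<.005;print(a,k.sum(),np.median(r[k],0) if k.any() else'')
    g=P[near&(c['img'].max(-1)<50)&(P[...,2]>.117)&(np.hypot(P[...,0]-.436,P[...,1]-.2065)<.04)]
    if len(g)>9:
        A=np.c_[(g[:,:2]-g[:,:2].mean(0)),np.ones(len(g))];print('grip top slope',np.linalg.lstsq(A,g[:,2],rcond=None)[0],g.mean(0))
    if n=='scene':cv2.imwrite('pics/i.png',cv2.resize(c['img'][90:220,200:370,::-1],None,fx=4,fy=4,interpolation=cv2.INTER_CUBIC))
E
```

```text
time: 13.1
position: [0.6116, 0.177, 0.2431]
orientation: [0.273, 3.123, 0.003]
contact_force: [-0.3, 1.3, -0.2]
gripper_width: 0.0006
grasp_force: 0.0
0.08 24 [0.51429615 0.19326248 0.06974617]
0.09 35 [0.52539536 0.19053038 0.0702452 ]
0.1 44 [0.53444917 0.18729628 0.07031278]
0.11 50 [0.54411813 0.18575752 0.06998811]
0.12 48 [0.55431342 0.18605049 0.07035129]
grip top slope [-0.04805515  0.12314435  0.12456069] [0.44012985 0.2045701  0.12456069]
0.08 0 
0.09 0 
0.1 0 
0.11 0 
0.12 0
```

View pics/i.png

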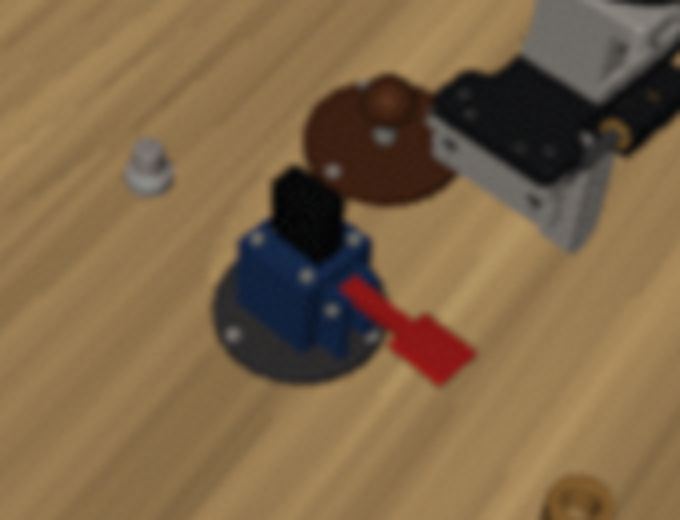

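The lever at (430,345) is level (pad z 0.070 across its length, within bias of 0.068). The coupler is upright and home, and the robot is clear. Hand in.

```bash
python3 -c "
from cell import bot
print(bot.hand_in())"
```

```text
the job is handed in; nothing more can be done
None
```

I handed the job in at about 13 s: the blue coupler is fully home and upright on the brass-ball post, released with the lever still raised, and the red lever was then pressed level to its stop with the arm clear (no verdict was returned).

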